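Fit the bayonet lamp holder and hold it home

ROBOT

A 6-joint arm with a two-finger parallel gripper is mounted at the origin on the work surface. World frame = base frame: x ahead of the robot, y to its left, z up, the work surface at z = 0. Lengths are in mm, angles in rad, forces in N, time in s.
With the tool pointing down it reaches from about 350 to 775 mm from the base axis. Payload 7.3 kg.
Tool frame: the origin (TCP) lies between the finger pads; the fingertips stand tcp_to_tips ahead of it and the grasp point (between the pads) lies 5 mm behind it (tcp_to_tips is the distance from the TCP to the fingertips, in mm); z points along the fingers, x is the direction in which the jaws open and shut, and the axes are right-handed (so a half turn about z gives the same grasp; the last joint's range is limited). The gripper opens to 92 mm and grips with 3 to 60 N. Pads are 19 mm wide; open, the fingers measure 130 mm over their backs; the gripper's body (75 mm by 190 mm) begins 47 mm behind the grasp point.
Start: joints at [-1.402, 0.342, 1.524, -0, 1.275, -0.146], TCP at [162.576, -499.212, 240.741] pointing down, gripper open.
Joint ranges: [-2.53, 2.53], [-0.77, 2.02], [0.04, 2.7], [-1, 4.14], [0.28, 2.66], [-3.11, 3.11]. Speed limits (rad/s): [2.57, 2.57, 3.14, 3.14, 3.14, 3.14].

INTERFACE

Orientations are given as [roll, pitch, yaw] about the fixed x, y, z axes, in that order (R = Rz(yaw) Ry(pitch) Rx(roll)).
In Python, from plant import * gives the robot as it stands.
- The arm moves only by the tool drive_tool, never from a script. Its argument "deltas" is a list of rows, each an object of numbers: "hand": the gripper's target within -1 to 1 (shut at 1, half-way at 0, fully open at -1); "tx", "ty", "tz": the shift along the tool's x, y, z each as a share of 4 cm, from -1 to 1; "wx", "wy", "wz": the turn, a rotation vector about the tool's x, y, z each as a share of 5 degrees, from -1 to 1. In form: [{"hand": .., "tx": .., "ty": .., "tz": .., "wx": .., "wy": .., "wz": ..}, ...]. A call has 1 to 20 rows; each row shifts and turns the commanded pose from where the row before left it, along the tool's axes as they then stand; what a row does not reach is not made up. A row lasts 1/12 s, in which the tool goes at most 41.7 mm and 7.16 degrees, less where a joint would pass 70% of its speed; a pose out of reach is approached as far as the arm can. A call with a number of a shift or a turn outside -1 to 1 is refused whole. A call with a gripper value outside its range is refused whole. The fingers move at their own pace and stop on an object; the grip force is fixed at half the most. Time passes only in rows, so rows that do not move let the fingers close. It gives the time, the measured TCP pose, the force and the opening at its end, in the units of the state.
- get_obs(): the state, without advancing time (a new reading comes with each control period).
- capture(name): name is "scene" or "top" or "wrist"; returns the picture (384x512x3 uint8, red, green, blue); there is no depth.
- camera_model(name): a dict with "fx", "fy", "cx", "cy" (pixels), "rvec" (rotation vector, rad) and "tvec" (3), from world to camera coordinates, as OpenCV has them. Camera axes: x right, y down, z forward; pixel columns grow to the right and rows downward; lengths in mm; the calibration is good to about 2 mm. A picture is of the moment at which its call begins: read the wrist's pose just before it. camera_model takes no time and is no camera call; for the wrist camera it gives the pose at the moment of the call.
- close_job(): hands the job in, once; it reports no verdict.
The state is a dict: "time": time; "joint_positions": joint angles; "dq": joint speeds; "tau": joint torques, N m; "tool_pos": TCP position; "tcp_rot": TCP orientation; "contact_force": force on the tool from outside, world axes, zero at the start; "moment": the same for the moment, N m; "grip_width": finger opening in mm.
Only numpy, scipy, OpenCV 4.12 (cv2) and the standard library are available. Lean on these libraries where they do the work, as an engineer would, in place of code of your own. Each camera call takes 0.05 s, during which the arm holds its last target.

TASK

Slide the dust shutter of the microscope's lamp house by its upright tab all the way open to its end stop. Then take the winged lamp holder that has two side pins, push it into the uncovered bayonet socket with its pins in the two slots, and when its flange is down on the socket face twist it a quarter turn clockwise (seen from above). Finish while still gripping it and pressing it down against the spring, flange fully on the face, so that it can be tested; leave the shutter open and the other things on the bench where they are.

Things in the scene. Friction and masses are not known exactly. Their poses are not given: they have to be found in the camera images.
- lamphouse: White lamp-house box fixed on the bench, 130 (x) x 190 (y) x 90 mm high. Origin: centre of its underside; z up. The bayonet socket opens upward in its steel top face, 40 mm from the centre towards -y. The shutter lies on the top over the socket and opens towards this body's +y, between two 5 mm high rails.
- socket (a point): Centre of the socket's mouth, in the top face, 90 mm above the bench; axes as the lamp house. Round hole 34 mm across in a 6 mm plate, with two slots 13 mm wide towards +x and -x, out to 27 mm from the centre. Under the plate the pins turn only clockwise from above, from the slots (pins along lamp-house x) to pins along y; hard stop about 100 degrees from the slots.
- shutter (a joint): Slide of the dust shutter (a 78 x 64 mm, 4 mm high aluminium plate over the socket), in m: 0 = centred over the socket, 0.075 = fully open at its end stop, towards the lamp house's +y. Starts between 0 and 0.025; it stays where it is left and takes about 2 N to move.
- shutter_tab (a point): Middle of the top edge of the shutter's upright black tab, 122 mm above the bench. The tab is 34 mm (lamp house x) by 10 mm thick (y) and stands 28 mm high above the shutter plate; it moves with the shutter. Axes parallel to the lamp house's.
- plunger (a joint): Sprung plunger in the socket, m: 0 = free, its top 16 mm below the face; grows as pushed down. Spring 3 N at 0, 10 N at 0.014. 0.014 = holder home, flange on the face. Pins clear the plate for turning only beyond 0.009; let go after the twist, the spring lifts the holder back to 0.009, pins bearing under the plate.
- holder: Loose lamp holder standing on its foot, 110-230 g. Origin: centre of its underside, z up. Plug 30 mm across up to 30 mm; two round pins 8 mm thick along +x and -x out to 23 mm from the axis, centred 15 mm up; flange 52 mm across, 30 to 35 mm; black wing grip 35 to 70 mm up, 44 mm long along x (in line with the pins), 18 mm thick along y. Half a turn makes no difference.
- blank: Bystander: blanking plug, like the holder but without pins and with a round grip 28 mm across, 57 mm high. Origin: centre of its underside. It stands near the holder and may be in any of three places with it and the objective.
- objective: Bystander: steel microscope objective, 34 mm across, 50 mm high, standing. Origin: centre of its underside.
- oil: Bystander: small amber bottle, 36 mm across, 85 mm high. Origin: centre of its underside.
- dish: Bystander: clear shallow dish, 88 mm across, 16 mm high. Origin: centre of its underside.
- driver: Bystander: screwdriver 160 mm long, lying. Origin: its underside near the middle.
- slidebox: Bystander: grey open slide box 80 x 110 x 32 mm. Origin: centre of its underside.
- filterbox: Bystander: closed wooden filter box 60 x 60 x 30 mm. Origin: centre of its underside.
Mind the look-alikes: they are no part of the job. Of the things shaped like the lamphouse, the white one is meant.

How it is judged:
By the outcome, as a careful person would: the job done as asked, in the order asked, and still so for the second after the job is handed in, while the arm keeps its last pose, push and grip.
It also fails if it takes over 64 s, if anything falls off the work surface, if the arm or the gripper's body presses on something with over 40 N, if the wrist force passes 120 N, or if a joint passes its speed limit or range.

## Working session

There is one attempt and no reset: what is moved stays moved. The work goes in short steps, Python scripts to look and compute and a tool call to move; the robot and the scene stay as the last step left them, time stands still between calls to the robot, and variables do not carry over. Pictures are saved under pics/ and viewed, and the job is handed in when it is done.

Besides the shell and the picture viewer there is one more tool, called after ">>>" as name(argument=value, ...) on one line, values as JSON. drive_tool: Moves the arm, as the interface text tells. Its arguments: {"type":"object","properties":{"deltas":{"type":"array","items":{"type":"object","properties":{"hand":{"type":"number"},"tx":{"type":"number"},"ty":{"type":"number"},"tz":{"type":"number"},"wx":{"type":"number"},"wy":{"type":"number"},"wz":{"type":"number"}}}}},"required":["deltas"]}

```bash
ls; mkdir -p pics; python3 - <<'E'
from plant import *
import cv2
o=get_obs()
for k,v in o.items(): print(k,v)
for n in ["scene","top","wrist"]:
    m=camera_model(n);print(n,m)
    cv2.imwrite(f"pics/{n}0.png",capture(n)[:,:,::-1])
E
```

```text
pics
time 0.0
joint_positions [-1.40200611e+00  3.42723302e-01  1.52502032e+00 -3.32013253e-05
  1.27540725e+00 -1.45991405e-01]
dq [-1.27555829e-03 -1.87625958e-04 -2.29561891e-04 -7.37695743e-04
 -3.87890171e-04  5.13287160e-05]
tau [-1.21436555e-03 -4.31245637e+01 -2.44223785e+01  7.15371617e-02
  5.58959472e-02 -1.60667018e-04]
tool_pos [ 162.49430967 -498.80811447  240.04350155]
tcp_rot [-3.14139738e+00  1.54626049e-03 -1.25600486e+00]
contact_force [ 0.09583934  0.80796399 -0.18145558]
moment [ 0.03750577  0.01161479 -0.02287798]
grip_width 92.34201124137768
scene {'fx': 369.4469274826966, 'fy': 369.4469274826966, 'cx': 261.01972020344436, 'cy': 187.7427558993891, 'rvec': array([ 1.87514533,  1.7062494 , -0.66610791]), 'tvec': array([ -64.52270023, -280.55866102, 1370.38164913])}
top {'fx': 352.62277940698056, 'fy': 352.62277940698056, 'cx': 258.42152669779915, 'cy': 191.38188757574207, 'rvec': array([ 2.21144764, -2.14791438,  0.111362  ]), 'tvec': array([  29.46965787,  479.4271786 , 1179.60067004])}
wrist {'fx': 294.6885103525616, 'fy': 294.6885103525616, 'cx': 254.95244473119283, 'cy': 193.77128481033927, 'rvec': array([-2.33300464,  1.6935575 ,  0.26278466]), 'tvec': array([-524.19760343,  -37.61914294,  391.5414475 ])}
```

View pics/scene0.png

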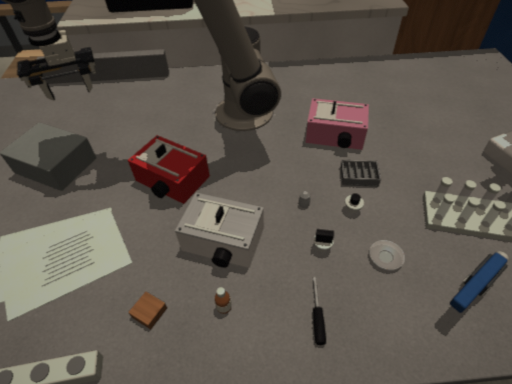

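View pics/top0.png

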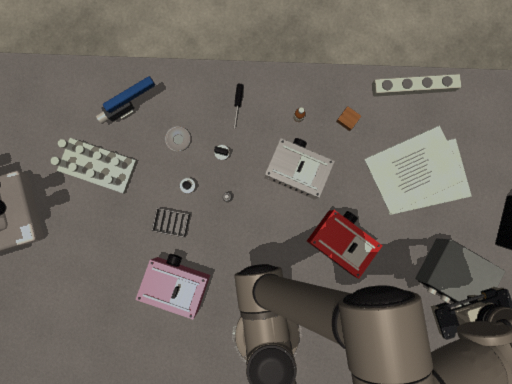

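View pics/wrist0.png

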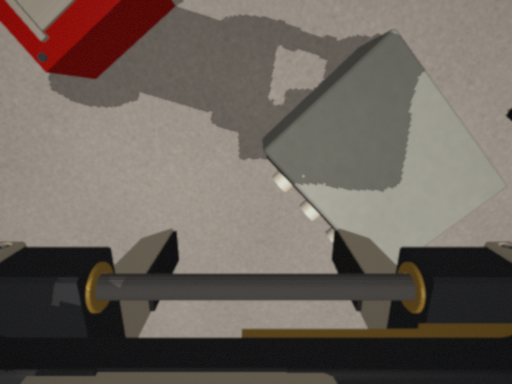

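The white lamp house is at top pixel (300,167). There is a black-gripped piece at (222,152), another at (188,185), and the steel objective at (227,197). I'll zoom in on these.

```bash
cat > h.py <<'E'
import numpy as np, cv2
from plant import *
def ray(m,u,v):
    R=cv2.Rodrigues(np.array(m['rvec'],float))[0];t=np.array(m['tvec'],float)
    d=R.T@np.array([(u-m['cx'])/m['fx'],(v-m['cy'])/m['fy'],1.]);c=-R.T@t
    return c,d/np.linalg.norm(d)
def onz(m,u,v,z):
    c,d=ray(m,u,v);return c+d*(z-c[2])/d[2]
def proj(m,P):
    p,_=cv2.projectPoints(np.array(P,float).reshape(-1,1,3),np.array(m['rvec'],float),np.array(m['tvec'],float),np.array([[m['fx'],0,m['cx']],[0,m['fy'],m['cy']],[0,0,1.]]),None)
    return p.reshape(-1,2)
E
python3 - <<'E'
import cv2
t=cv2.imread('pics/top0.png');s=cv2.imread('pics/scene0.png')
cv2.imwrite('pics/tz.png',cv2.resize(t[120:220,170:345],None,fx=4.5,fy=4.5,interpolation=cv2.INTER_CUBIC))
cv2.imwrite('pics/sz.png',cv2.resize(s[170:280,170:370],None,fx=4,fy=4,interpolation=cv2.INTER_CUBIC))
from h import *
for n,u,v,z in [('top',222,151,70),('scene',325,235,70),('top',188,185,57),('top',303,170,122),('scene',220,209,122)]:
    print(n,u,v,onz(camera_model(n),u,v,z))
E
```

```text
top 222 151 [604.09439862 167.83605493  70.        ]
scene 325 235 [615.54603317 171.07167664  70.        ]
top 188 185 [489.37783113 276.91067842  57.        ]
top 303 170 [540.79408897 -93.73913731 122.        ]
scene 220 209 [548.51057522 -83.39711025 122.        ]
```

View pics/tz.png

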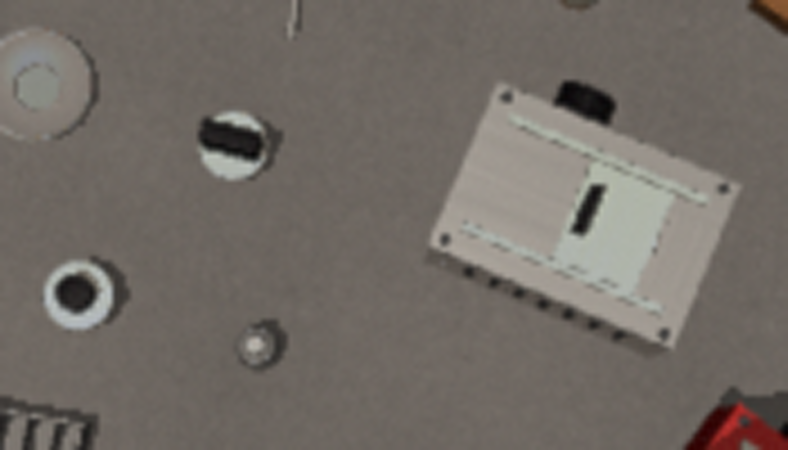

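View pics/sz.png

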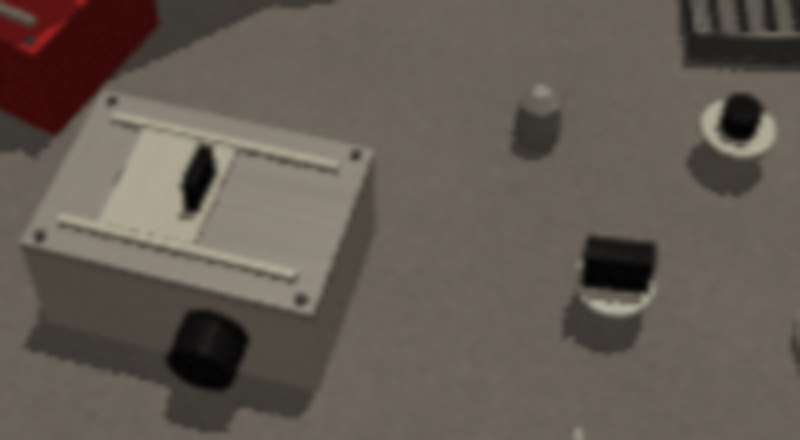

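```bash
python3 - <<'E'
from h import *
m=camera_model('top')
c=[onz(m,170+x/4.5,120+y/4.5,90)[:2] for x,y in [(500,85),(740,185),(670,348),(430,248)]]
print(np.round(c,1))
s=camera_model('scene')
c2=[onz(s,170+x/4,170+y/4,90)[:2] for x,y in [(316,313),(22,240),(105,90),(373,150)]]
print(np.round(c2,1))
for q in(c,c2):
    q=np.array(q);ctr=q.mean(0);d=(q[0]-q[1])+(q[3]-q[2]);print(ctr,np.linalg.norm(d)/2,np.arctan2(d[1],d[0]))
print([onz(m,170+x/4.5,120+y/4.5,122) for x,y in [(588,210),(600,185),(578,235)]])
print([onz(m,170+x/4.5,120+y/4.5,70) for x,y in [(232,139),(202,125),(262,155)]])
print([onz(s,170+x/4,170+y/4,70) for x,y in [(620,250),(588,248),(655,252)]])
print('blank',onz(m,170+75/4.5,120+293/4.5,57),'obj',onz(m,170+256/4.5,120+343/4.5,50))
E
```

```text
[[ 646.   -24.9]
 [ 578.1 -199.8]
 [ 458.7 -150.7]
 [ 525.5   22.6]]
[[ 648.1  -19.6]
 [ 577.9 -196.6]
 [ 459.8 -148.9]
 [ 529.1   25.2]]
[552.05717035 -88.20575603] 186.66261524255916 1.2015267436967139
[553.71174782 -84.96501944] 188.91516315171725 1.192439514929379
[array([551.15696827, -86.20997013, 122.        ]), array([569.10112303, -94.30748176, 122.        ]), array([533.31055998, -79.53470601, 122.        ])]
[array([604.42053974, 169.31402783,  70.        ]), array([614.15098644, 191.68094929,  70.        ]), array([593.21652656, 146.9189292 ,  70.        ])]
[array([608.15598696, 172.58954242,  70.        ]), array([604.691216  , 153.04212453,  70.        ]), array([611.79499667, 193.93331385,  70.        ])]
blank [488.87756706 281.28504168  57.        ] obj [456.53999297 147.82954756  50.        ]
```

>>> drive_tool(deltas=[{"hand": -1, "tx": -0.425, "ty": -0.776}, {"hand": -1, "tx": -0.425, "ty": -0.776}, {"hand": -1, "tx": -0.425, "ty": -0.776}, {"hand": -1, "tx": -0.425, "ty": -0.776}, {"hand": -1, "tx": -0.425, "ty": -0.776}, {"hand": -1, "tx": -0.425, "ty": -0.776}, {"hand": -1, "tx": -0.425, "ty": -0.776}, {"hand": -1, "tx": -0.425, "ty": -0.776}, {"hand": -1, "tx": -0.425, "ty": -0.776}, {"hand": -1, "tx": -0.425, "ty": -0.776}, {"hand": -1, "tx": -0.425, "ty": -0.776}, {"hand": -1, "tx": -0.425, "ty": -0.776}, {"hand": -1, "tx": -0.425, "ty": -0.776}, {"hand": -1, "tx": -0.425, "ty": -0.776}, {"hand": -1, "tx": -0.425, "ty": -0.776}, {"hand": -1, "tx": -0.425, "ty": -0.776}])

```text
invalid input
```

>>> drive_tool(deltas=[{"hand": -1, "wz": 0.987}, {"hand": -1, "wz": 0.987}, {"hand": -1, "wz": 0.987}, {"hand": -1, "wz": 0.987}, {"hand": -1, "wz": 0.987}, {"hand": -1, "wz": 0.987}, {"hand": -1, "wz": 0.987}, {"hand": -1, "wz": 0.987}, {"hand": -1}])

```text
invalid input
```

```bash
python3 - <<'E'
from h import *
o=get_obs();print(o['time'],o['tool_pos'],o['tcp_rot'],o['joint_positions'])
m=camera_model('wrist');R=cv2.Rodrigues(m['rvec'])[0];print('cam',-R.T@m['tvec'])
I=capture('wrist')
cv2.imwrite('pics/w1.png',I[:,:,::-1])
E
python3 -c "
import plant;print([k for k in dir(plant) if 'tip' in k])"
```

```text
0.15 [ 162.52436711 -498.91747155  240.22559324] [-3.14145324e+00  1.12895956e-03 -1.25597566e+00] [-1.40198760e+00  3.42551627e-01  1.52475392e+00 -2.75226691e-05
  1.27542433e+00 -1.46003833e-01]
cam [ 240.5783561  -473.46697882  384.12556029]
['tcp_to_tips']
```

View pics/w1.png

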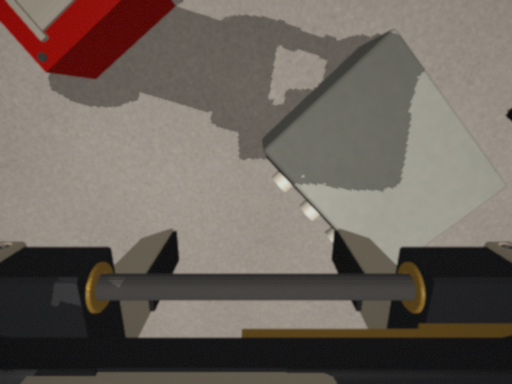

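The call was refused, probably because every key is required. I'll resend with full rows.

>>> drive_tool(deltas=[{"hand": -1, "tx": -0.425, "ty": -0.776, "tz": 0, "wx": 0, "wy": 0, "wz": 0}, {"hand": -1, "tx": -0.425, "ty": -0.776, "tz": 0, "wx": 0, "wy": 0, "wz": 0}, {"hand": -1, "tx": -0.425, "ty": -0.776, "tz": 0, "wx": 0, "wy": 0, "wz": 0}, {"hand": -1, "tx": -0.425, "ty": -0.776, "tz": 0, "wx": 0, "wy": 0, "wz": 0}, {"hand": -1, "tx": -0.425, "ty": -0.776, "tz": 0, "wx": 0, "wy": 0, "wz": 0}, {"hand": -1, "tx": -0.425, "ty": -0.776, "tz": 0, "wx": 0, "wy": 0, "wz": 0}, {"hand": -1, "tx": -0.425, "ty": -0.776, "tz": 0, "wx": 0, "wy": 0, "wz": 0}, {"hand": -1, "tx": -0.425, "ty": -0.776, "tz": 0, "wx": 0, "wy": 0, "wz": 0}, {"hand": -1, "tx": -0.425, "ty": -0.776, "tz": 0, "wx": 0, "wy": 0, "wz": 0}, {"hand": -1, "tx": -0.425, "ty": -0.776, "tz": 0, "wx": 0, "wy": 0, "wz": 0}, {"hand": -1, "tx": -0.425, "ty": -0.776, "tz": 0, "wx": 0, "wy": 0, "wz": 0}, {"hand": -1, "tx": -0.425, "ty": -0.776, "tz": 0, "wx": 0, "wy": 0, "wz": 0}, {"hand": -1, "tx": -0.425, "ty": -0.776, "tz": 0, "wx": 0, "wy": 0, "wz": 0}, {"hand": -1, "tx": -0.425, "ty": -0.776, "tz": 0, "wx": 0, "wy": 0, "wz": 0}, {"hand": -1, "tx": -0.425, "ty": -0.776, "tz": 0, "wx": 0, "wy": 0, "wz": 0}, {"hand": -1, "tx": -0.425, "ty": -0.776, "tz": 0, "wx": 0, "wy": 0, "wz": 0}])

```text
time: 1.53
tool_pos: [551.5, -85.2, 240.5]
tcp_rot: [3.141, 0.0, -1.256]
contact_force: [0.7, -0.9, 1.4]
grip_width: 91.8
```

```bash
python3 -c "
from plant import *
print(tcp_to_tips,get_obs()['tool_pos'],get_obs()['time'])"
```

```text
14.0 [551.48293228 -85.19159354 240.54955594] 1.5333
```

>>> drive_tool(deltas=[{"hand": -1, "tx": 0, "ty": 0, "tz": 0, "wx": 0, "wy": 0, "wz": 0.987}, {"hand": -1, "tx": 0, "ty": 0, "tz": 0, "wx": 0, "wy": 0, "wz": 0.987}, {"hand": -1, "tx": 0, "ty": 0, "tz": 0, "wx": 0, "wy": 0, "wz": 0.987}, {"hand": -1, "tx": 0, "ty": 0, "tz": 0, "wx": 0, "wy": 0, "wz": 0.987}, {"hand": -1, "tx": 0, "ty": 0, "tz": 0, "wx": 0, "wy": 0, "wz": 0.987}, {"hand": -1, "tx": 0, "ty": 0, "tz": 0, "wx": 0, "wy": 0, "wz": 0.987}, {"hand": -1, "tx": 0, "ty": 0, "tz": 0, "wx": 0, "wy": 0, "wz": 0.987}, {"hand": -1, "tx": 0, "ty": 0, "tz": 0, "wx": 0, "wy": 0, "wz": 0.987}, {"hand": -1, "tx": 0, "ty": 0, "tz": 0, "wx": 0, "wy": 0, "wz": 0}])

```text
time: 2.28
tool_pos: [550.5, -86.8, 240.5]
tcp_rot: [3.141, -0.0, -1.948]
contact_force: [-0.2, -0.3, 0.7]
grip_width: 91.8
```

```bash
cat > look.py <<'E'
import sys
from h import *
o=get_obs();print(o['time'],np.round(o['tool_pos'],1),np.round(o['tcp_rot'],3),np.round(o['joint_positions'],2),np.round(o['contact_force'],1),round(o['grip_width'],1))
import pickle
for n in sys.argv[2:]:
    m=camera_model(n);pickle.dump(m,open(f'pics/{n}_{sys.argv[1]}.pkl','wb'))
    cv2.imwrite(f'pics/{n}_{sys.argv[1]}.png',capture(n)[:,:,::-1])
E
python3 look.py 2 wrist
```

```text
2.2833 [550.5 -86.8 240.5] [ 3.141 -0.    -1.948] [-0.29  0.4   1.43 -0.    1.31  1.65] [-0.2 -0.3  0.7] 91.8
```

View pics/wrist_2.png

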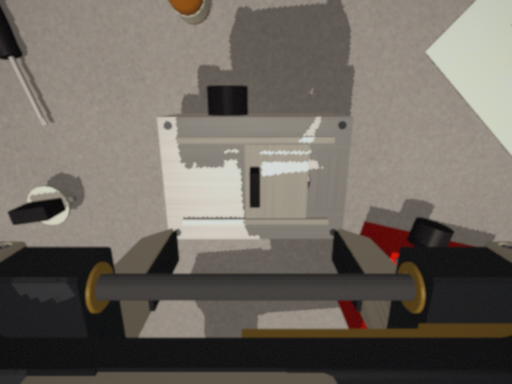

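```bash
python3 - <<'E'
from h import *
import pickle
m=pickle.load(open('pics/wrist_2.pkl','rb'))
I=cv2.imread('pics/wrist_2.png')
cv2.imwrite('pics/w2z.png',cv2.resize(I[100:250,140:370],None,fx=3.4,fy=3.4,interpolation=cv2.INTER_CUBIC))
print([np.round(onz(m,*p,90)[:2],1) for p in [(159,117),(351,116),(167,125),(342,125)]])
print([np.round(onz(m,*p,122)[:2],1) for p in [(254,167),(254,207),(255,187)]])
R=cv2.Rodrigues(m['rvec'])[0];print(-R.T@m['tvec'],R)
E
```

```text
[array([646.8, -24.9]), array([ 579.2, -197.9]), array([637.2, -28.7]), array([ 574.3, -187.4])]
[array([573.6, -94.8]), array([537.7, -80.5]), array([555.7, -88.7])]
[ 626.83860001 -116.74949092  384.32436346] [[-3.68399234e-01 -9.29667631e-01  3.17362262e-04]
 [-8.86226099e-01  3.51287758e-01  3.01993730e-01]
 [-2.80865281e-01  1.10973004e-01 -9.53309858e-01]]
```

View pics/w2z.png

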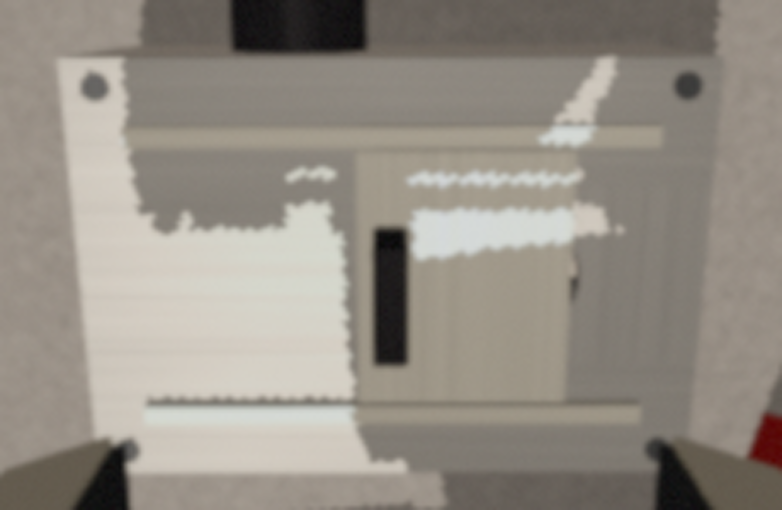

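>>> drive_tool(deltas=[{"hand": -0.4, "tx": 0, "ty": -0.02, "tz": 0.6, "wx": 0, "wy": 0, "wz": 0}, {"hand": -0.4, "tx": 0, "ty": -0.02, "tz": 0.6, "wx": 0, "wy": 0, "wz": 0}, {"hand": -0.4, "tx": 0, "ty": -0.02, "tz": 0.6, "wx": 0, "wy": 0, "wz": 0}, {"hand": -0.4, "tx": 0, "ty": -0.02, "tz": 0.6, "wx": 0, "wy": 0, "wz": 0}, {"hand": -0.4, "tx": 0, "ty": -0.01, "tz": 0.4, "wx": 0, "wy": 0, "wz": 0}, {"hand": -0.4, "tx": 0, "ty": 0, "tz": 0.3, "wx": 0, "wy": 0, "wz": 0}, {"hand": -0.4, "tx": 0, "ty": 0, "tz": 0, "wx": 0, "wy": 0, "wz": 0}])

```text
time: 2.92
tool_pos: [552.3, -87.7, 113.9]
tcp_rot: [3.136, -0.001, -1.942]
contact_force: [-0.7, -0.1, -0.2]
grip_width: 64.3
```

```bash
python3 look.py 3 wrist scene
```

```text
2.9167 [552.3 -87.7 113.9] [ 3.136e+00 -1.000e-03 -1.942e+00] [-0.29  0.54  1.59 -0.    1.02  1.65] [-0.7 -0.1 -0.2] 64.3
```

View pics/wrist_3.png

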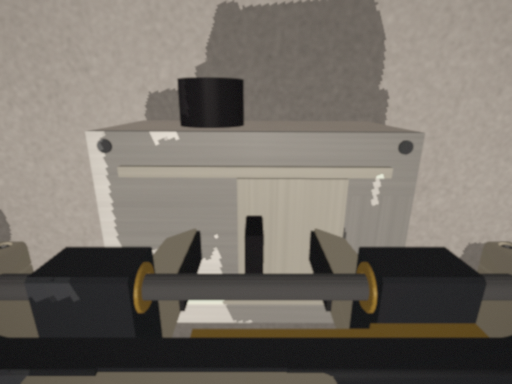

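View pics/scene_3.png

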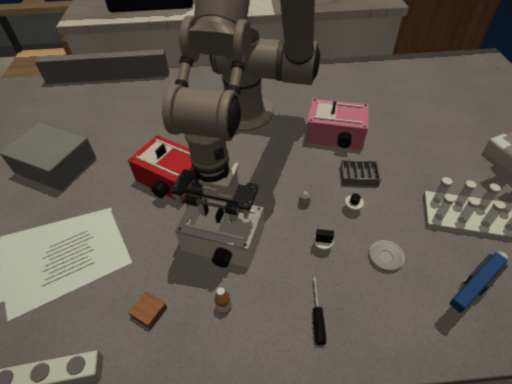

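The tab at wrist pixel (254,245) stands between the fingers, so I'm closing on it.

>>> drive_tool(deltas=[{"hand": 1, "tx": 0, "ty": 0, "tz": 0, "wx": 0, "wy": 0, "wz": 0}, {"hand": 1, "tx": 0, "ty": 0, "tz": 0, "wx": 0, "wy": 0, "wz": 0}, {"hand": 1, "tx": 0, "ty": 0, "tz": 0, "wx": 0, "wy": 0, "wz": 0}, {"hand": 1, "tx": 0, "ty": 0, "tz": 0, "wx": 0, "wy": 0, "wz": 0}, {"hand": 1, "tx": 0, "ty": 0, "tz": 0, "wx": 0, "wy": 0, "wz": 0}, {"hand": 1, "tx": 0, "ty": 0, "tz": 0, "wx": 0, "wy": 0, "wz": 0}, {"hand": 1, "tx": 0, "ty": 0, "tz": 0, "wx": 0, "wy": 0, "wz": 0}, {"hand": 1, "tx": 0, "ty": 0, "tz": 0, "wx": 0, "wy": 0, "wz": 0}])

```text
time: 3.68
tool_pos: [553.9, -88.1, 116.7]
tcp_rot: [-3.142, -0.0, -1.945]
contact_force: [-0.0, -0.0, -0.3]
grip_width: 15.4
```

>>> drive_tool(deltas=[{"hand": 1, "tx": 0, "ty": 0, "tz": 0, "wx": 0, "wy": 0, "wz": 0}, {"hand": 1, "tx": 0, "ty": 0, "tz": 0, "wx": 0, "wy": 0, "wz": 0}, {"hand": 1, "tx": 0, "ty": 0, "tz": 0, "wx": 0, "wy": 0, "wz": 0}, {"hand": 1, "tx": 0, "ty": 0, "tz": 0, "wx": 0, "wy": 0, "wz": 0}])

```text
time: 4.02
tool_pos: [553.9, -88.1, 116.7]
tcp_rot: [3.142, -0.0, -1.945]
contact_force: [-0.0, 1.2, 1.2]
grip_width: 9.7
```

>>> drive_tool(deltas=[{"hand": 1, "tx": -0.1, "ty": 0, "tz": 0, "wx": 0, "wy": 0, "wz": 0}, {"hand": 1, "tx": -0.2, "ty": 0, "tz": 0, "wx": 0, "wy": 0, "wz": 0}, {"hand": 1, "tx": -0.2, "ty": 0, "tz": 0, "wx": 0, "wy": 0, "wz": 0}, {"hand": 1, "tx": -0.2, "ty": 0, "tz": 0, "wx": 0, "wy": 0, "wz": 0}, {"hand": 1, "tx": -0.2, "ty": 0, "tz": 0, "wx": 0, "wy": 0, "wz": 0}, {"hand": 1, "tx": -0.2, "ty": 0, "tz": 0, "wx": 0, "wy": 0, "wz": 0}, {"hand": 1, "tx": 0, "ty": 0, "tz": 0, "wx": 0, "wy": 0, "wz": 0}])

```text
time: 4.6
tool_pos: [570.9, -45.2, 116.7]
tcp_rot: [-3.141, 0.001, -1.944]
contact_force: [1.9, 1.1, 0.2]
grip_width: 9.8
```

>>> drive_tool(deltas=[{"hand": 1, "tx": -0.075, "ty": 0, "tz": 0, "wx": 0, "wy": 0, "wz": 0}, {"hand": 1, "tx": -0.075, "ty": 0, "tz": 0, "wx": 0, "wy": 0, "wz": 0}, {"hand": 1, "tx": -0.075, "ty": 0, "tz": 0, "wx": 0, "wy": 0, "wz": 0}, {"hand": 1, "tx": 0, "ty": 0, "tz": 0, "wx": 0, "wy": 0, "wz": 0}])

```text
time: 4.93
tool_pos: [573.6, -38.4, 116.7]
tcp_rot: [-3.141, 0.0, -1.945]
contact_force: [1.5, -0.1, -0.2]
grip_width: 9.6
```

>>> drive_tool(deltas=[{"hand": 1, "tx": -0.075, "ty": 0, "tz": 0, "wx": 0, "wy": 0, "wz": 0}, {"hand": 1, "tx": -0.075, "ty": 0, "tz": 0, "wx": 0, "wy": 0, "wz": 0}, {"hand": 1, "tx": -0.075, "ty": 0, "tz": 0, "wx": 0, "wy": 0, "wz": 0}, {"hand": 1, "tx": 0, "ty": 0, "tz": 0, "wx": 0, "wy": 0, "wz": 0}])

```text
time: 5.27
tool_pos: [575.0, -34.6, 116.6]
tcp_rot: [3.14, -0.008, -1.945]
contact_force: [-8.0, -19.6, 2.2]
grip_width: 9.8
```

>>> drive_tool(deltas=[{"hand": 1, "tx": 0.075, "ty": 0, "tz": 0, "wx": 0, "wy": 0, "wz": 0}, {"hand": 1, "tx": 0, "ty": 0, "tz": 0, "wx": 0, "wy": 0, "wz": 0}])

```text
time: 5.43
tool_pos: [574.9, -34.9, 116.7]
tcp_rot: [3.141, -0.002, -1.946]
contact_force: [-2.1, -9.0, -0.4]
grip_width: 9.9
```

>>> drive_tool(deltas=[{"hand": -0.3, "tx": 0, "ty": 0, "tz": 0, "wx": 0, "wy": 0, "wz": 0}, {"hand": -0.3, "tx": 0, "ty": 0, "tz": 0, "wx": 0, "wy": 0, "wz": 0}, {"hand": -0.3, "tx": 0, "ty": 0, "tz": 0, "wx": 0, "wy": 0, "wz": 0}, {"hand": -0.3, "tx": 0, "ty": 0, "tz": -0.5, "wx": 0, "wy": 0, "wz": 0}, {"hand": -0.3, "tx": 0, "ty": 0, "tz": -0.9, "wx": 0, "wy": 0, "wz": 0}, {"hand": -0.3, "tx": 0, "ty": 0, "tz": -0.9, "wx": 0, "wy": 0, "wz": 0}, {"hand": -0.3, "tx": 0, "ty": 0, "tz": -0.8, "wx": 0, "wy": 0, "wz": 0}, {"hand": -0.3, "tx": 0, "ty": 0, "tz": 0, "wx": 0, "wy": 0, "wz": 0}])

```text
time: 6.1
tool_pos: [578.4, -33.0, 248.0]
tcp_rot: [-3.129, 0.003, -1.944]
contact_force: [1.0, -0.5, 0.7]
grip_width: 57.7
```

```bash
python3 look.py 4 wrist
```

```text
6.1 [578.4 -33.  248. ] [-3.129e+00  3.000e-03 -1.944e+00] [-0.19  0.43  1.37  0.    1.33  1.75] [ 1.  -0.5  0.7] 57.7
```

View pics/wrist_4.png

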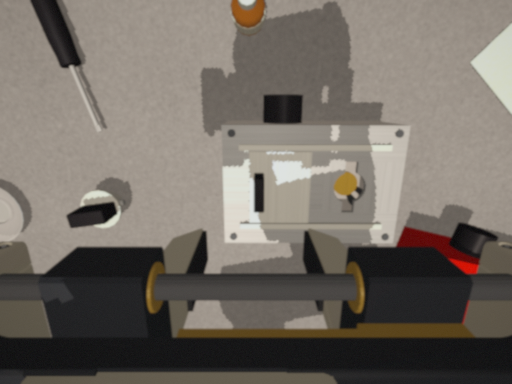

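```bash
python3 look.py 5 wrist; python3 - <<'E'
import cv2
I=cv2.imread('pics/wrist_5.png')
cv2.imwrite('pics/w5z.png',cv2.resize(I[115:250,215:415],None,fx=4,fy=4,interpolation=cv2.INTER_CUBIC))
E
```

```text
6.15 [577.3 -32.8 244.7] [-3.134e+00  2.000e-03 -1.944e+00] [-0.19  0.43  1.37  0.    1.33  1.75] [ 0.  -0.5 -1.1] 58.6
```

View pics/w5z.png

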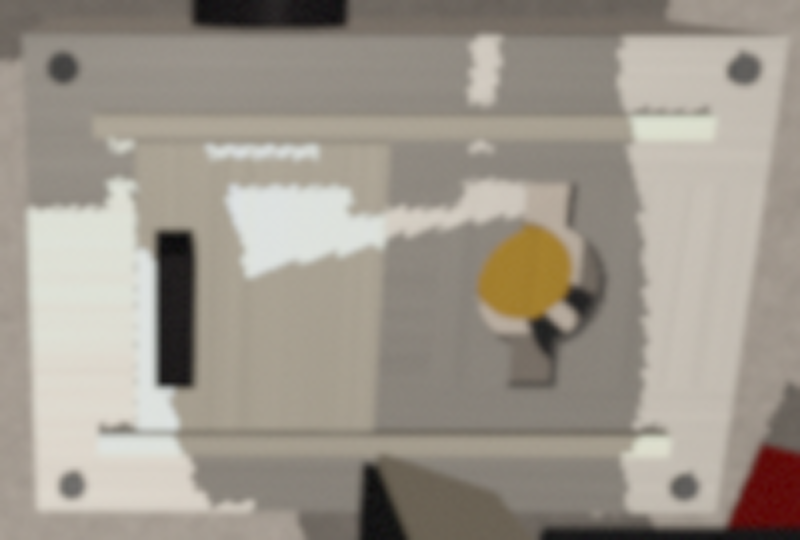

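>>> drive_tool(deltas=[{"hand": -0.3, "tx": -0.828, "ty": 0.205, "tz": 0, "wx": 0, "wy": 0, "wz": 0}, {"hand": -0.3, "tx": -0.828, "ty": 0.205, "tz": 0, "wx": 0, "wy": 0, "wz": 0}, {"hand": -0.3, "tx": -0.828, "ty": 0.205, "tz": 0, "wx": 0, "wy": 0, "wz": 0}, {"hand": -0.3, "tx": -0.828, "ty": 0.205, "tz": 0, "wx": 0, "wy": 0, "wz": 0}, {"hand": -0.3, "tx": -0.828, "ty": 0.205, "tz": 0, "wx": 0, "wy": 0, "wz": 0}, {"hand": -0.3, "tx": -0.828, "ty": 0.205, "tz": 0, "wx": 0, "wy": 0, "wz": 0}])

```text
time: 6.7
tool_pos: [601.5, 171.7, 238.6]
tcp_rot: [3.138, -0.002, -1.945]
contact_force: [0.3, -0.2, 0.1]
grip_width: 59.7
```

>>> drive_tool(deltas=[{"hand": -0.3, "tx": 0, "ty": 0, "tz": 0, "wx": 0, "wy": 0, "wz": -0.958}, {"hand": -0.3, "tx": 0, "ty": 0, "tz": 0, "wx": 0, "wy": 0, "wz": -0.958}, {"hand": -0.3, "tx": 0, "ty": 0, "tz": 0, "wx": 0, "wy": 0, "wz": -0.958}, {"hand": -0.3, "tx": 0, "ty": 0, "tz": 0, "wx": 0, "wy": 0, "wz": -0.958}, {"hand": -0.3, "tx": 0, "ty": 0, "tz": 0, "wx": 0, "wy": 0, "wz": -0.958}, {"hand": -0.3, "tx": 0, "ty": 0, "tz": 0, "wx": 0, "wy": 0, "wz": -0.958}, {"hand": -0.3, "tx": 0, "ty": 0, "tz": 0, "wx": 0, "wy": 0, "wz": -0.958}, {"hand": -0.3, "tx": 0, "ty": 0, "tz": 0, "wx": 0, "wy": 0, "wz": -0.958}, {"hand": -0.3, "tx": 0, "ty": 0, "tz": 0, "wx": 0, "wy": 0, "wz": -0.958}, {"hand": -0.3, "tx": 0, "ty": 0, "tz": 0, "wx": 0, "wy": 0, "wz": -0.958}, {"hand": -0.3, "tx": 0, "ty": 0, "tz": 0, "wx": 0, "wy": 0, "wz": -0.958}, {"hand": -0.3, "tx": 0, "ty": 0, "tz": 0, "wx": 0, "wy": 0, "wz": -0.958}, {"hand": -0.3, "tx": 0, "ty": 0, "tz": 0, "wx": 0, "wy": 0, "wz": -0.958}, {"hand": -0.3, "tx": 0, "ty": 0, "tz": 0, "wx": 0, "wy": 0, "wz": -0.958}, {"hand": -0.3, "tx": 0, "ty": 0, "tz": 0, "wx": 0, "wy": 0, "wz": -0.958}, {"hand": -0.3, "tx": 0, "ty": 0, "tz": 0, "wx": 0, "wy": 0, "wz": -0.958}, {"hand": -0.3, "tx": 0, "ty": 0, "tz": 0, "wx": 0, "wy": 0, "wz": -0.958}, {"hand": -0.3, "tx": 0, "ty": 0, "tz": 0, "wx": 0, "wy": 0, "wz": -0.958}, {"hand": -0.3, "tx": 0, "ty": 0, "tz": 0, "wx": 0, "wy": 0, "wz": 0}, {"hand": -0.3, "tx": 0, "ty": 0, "tz": 0, "wx": 0, "wy": 0, "wz": 0}])

```text
time: 8.37
tool_pos: [601.8, 169.9, 239.1]
tcp_rot: [3.14, 0.002, -0.442]
contact_force: [-0.2, -0.4, -1.2]
grip_width: 59.8
```

```bash
python3 look.py 6 wrist top scene
```

```text
8.3667 [601.8 169.9 239.1] [ 3.14e+00  2.00e-03 -4.42e-01] [0.15 0.53 1.22 0.   1.39 0.6 ] [-0.2 -0.4 -1.2] 59.8
```

View pics/wrist_6.png

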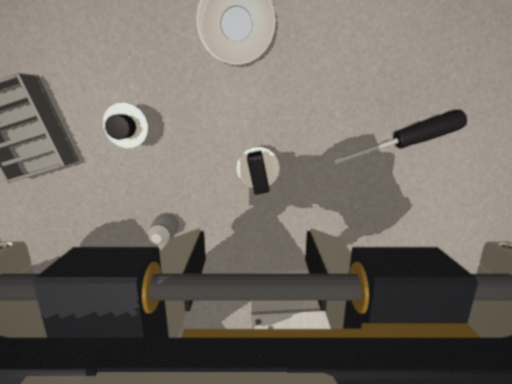

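View pics/top_6.png

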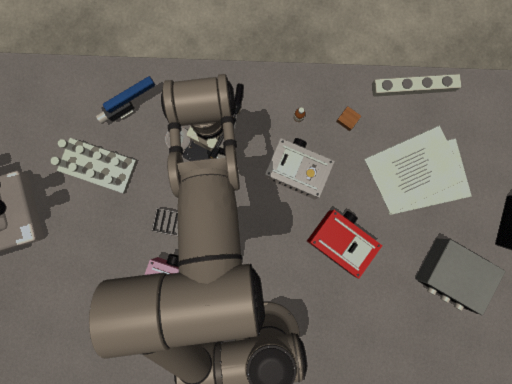

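```bash
python3 - <<'E'
from h import *
import pickle
m=pickle.load(open('pics/wrist_5.pkl','rb'))
g=lambda x,y:(215+x/4,115+y/4)
u=np.array([.365,.931]);
for nm,p,z in [('slotTopR',(575,183),90),('slotTopL',(525,183),90),('slotBotL',(510,385),90),('slotBotR',(555,385),90),('holeL',(478,285),90),('holeR',(605,285),90),
  ('cTL',(22,37),90),('cTR',(787,37),90),('cBR',(717,512),90),('cBL',(37,512),90),('tabT',(175,232),122),('tabB',(175,383),122),('shR',(383,290),94)]:
    P=onz(m,*g(*p),z);d=P[:2]-[553,-86];print(nm,np.round(P[:2],1),'lh',np.round([d@[.931,-.365],d@u],1))
t=pickle.load(open('pics/top_6.pkl','rb'))
I=cv2.imread('pics/top_6.png');cv2.imwrite('pics/t6z.png',cv2.resize(I[130:205,255:340],None,fx=8,fy=8,interpolation=cv2.INTER_CUBIC))
I=cv2.imread('pics/wrist_6.png');cv2.imwrite('pics/w6z.png',cv2.resize(I[135:210,220:300],None,fx=8,fy=8,interpolation=cv2.INTER_CUBIC))
E
```

```text
slotTopR [ 561.2 -140.4] lh [ 27.5 -47.7]
slotTopL [ 565.9 -128.5] lh [ 27.5 -34.8]
slotBotL [ 514.1 -109.2] lh [-27.7 -35.8]
slotBotR [ 509.7 -120.5] lh [-27.7 -48. ]
holeL [ 544.2 -109.3] lh [  0.3 -24.9]
holeR [ 532.  -140.5] lh [  0.4 -58.4]
cTL [646.6 -22.8] lh [64. 93.]
cTR [ 577.5 -199. ] lh [ 64.1 -96.3]
cBR [ 456.6 -152.4] lh [-65.5 -97. ]
cBL [525.9  24.8] lh [-65.7  93.2]
tabT [593.7 -42.6] lh [22.  55.3]
tabB [558.9 -29.1] lh [-15.3  55.1]
shR [553.4 -85.3] lh [0.1 0.8]
```

View pics/w6z.png

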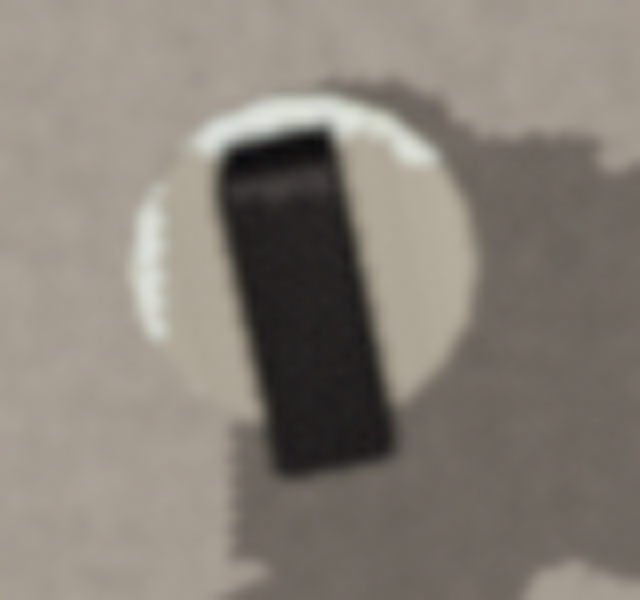

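View pics/t6z.png

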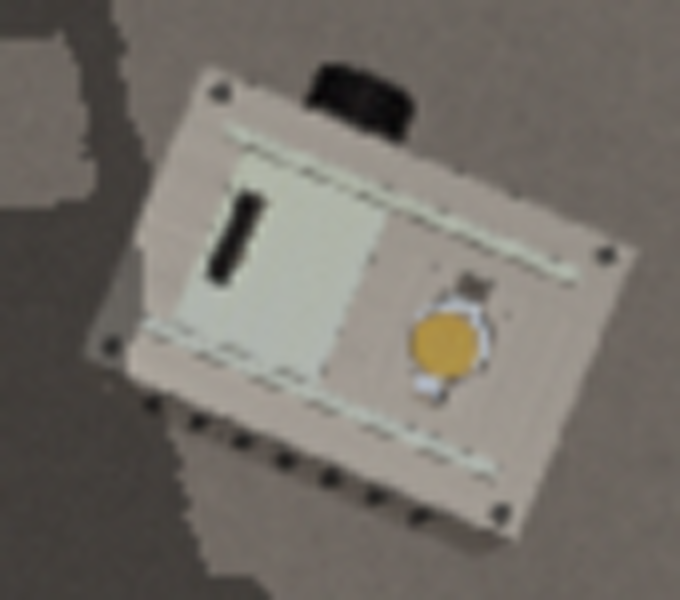

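```bash
python3 - <<'E'
from h import *
import pickle
m=pickle.load(open('pics/wrist_6.pkl','rb'))
g=lambda x,y:(220+x/8,135+y/8)
A,B,C,D=[onz(m,*g(*p),70)[:2] for p in [(282,475),(393,456),(343,185),(228,200)]]
print(np.round([A,B,C,D],1),np.linalg.norm(A-D),np.linalg.norm(B-C),np.linalg.norm(A-B))
for a,b in [(A,D),(B,C)]: d=b-a;print(np.arctan2(d[1],d[0]))
print('ctr',(A+B+C+D)/4)
# flange circle at z=35
L=[onz(m,*g(*p),35)[:2] for p in [(132,265),(480,265),(305,93)]]
print(np.round(L,1), (L[0]+L[1])/2,np.linalg.norm(L[0]-L[1]))
r=m;R=cv2.Rodrigues(r['rvec'])[0];print(-R.T@r['tvec'])
E
```

```text
[[594.1 153.9]
 [609.2 149.8]
 [618.9 187.3]
 [604.1 192.1]] 39.4733886694812 38.74376493028985 15.676237816011316
1.3135361126340417
1.3168208220721
ctr [606.58271776 170.76025788]
[[583.  183.5]
 [630.4 161. ]
 [617.6 195.7]] [606.7129994  172.26056979] 52.43392927369453
[637.33841543 244.27981319 382.89019396]
```

>>> drive_tool(deltas=[{"hand": -0.3, "tx": 0, "ty": 0, "tz": 0, "wx": 0, "wy": 0, "wz": -0.71}, {"hand": -0.3, "tx": 0, "ty": 0, "tz": 0, "wx": 0, "wy": 0, "wz": -0.71}, {"hand": -0.3, "tx": 0, "ty": 0, "tz": 0, "wx": 0, "wy": 0, "wz": -0.71}, {"hand": -0.3, "tx": 0.054, "ty": -0.036, "tz": 0.6, "wx": 0, "wy": 0, "wz": 0}, {"hand": -0.3, "tx": 0.054, "ty": -0.036, "tz": 0.8, "wx": 0, "wy": 0, "wz": 0}, {"hand": -0.3, "tx": 0, "ty": 0, "tz": 0.8, "wx": 0, "wy": 0, "wz": 0}, {"hand": -0.3, "tx": 0, "ty": 0, "tz": 0.6, "wx": 0, "wy": 0, "wz": 0}, {"hand": -0.3, "tx": 0, "ty": 0, "tz": 0.3, "wx": 0, "wy": 0, "wz": 0}, {"hand": -0.3, "tx": 0, "ty": 0, "tz": 0, "wx": 0, "wy": 0, "wz": 0}, {"hand": -0.3, "tx": 0, "ty": 0, "tz": 0, "wx": 0, "wy": 0, "wz": 0}])

```text
time: 9.35
tool_pos: [607.1, 171.5, 116.3]
tcp_rot: [3.141, 0.001, -0.255]
contact_force: [0.1, 0.1, 0.7]
grip_width: 59.7
```

```bash
python3 look.py 7 wrist; python3 - <<'E'
from h import *
import pickle
m=pickle.load(open('pics/wrist_7.pkl','rb'))
print(proj(m,[[606.7,171.5,70],[606.7,171.5,35]]))
E
```

```text
9.35 [607.1 171.5 116.3] [ 3.141e+00  1.000e-03 -2.550e-01] [ 0.15  0.65  1.37 -0.    1.12  0.41] [0.1 0.1 0.7] 59.7
[[254.39526157 223.79757594]
 [254.51947168 206.60244353]]
```

View pics/wrist_7.png

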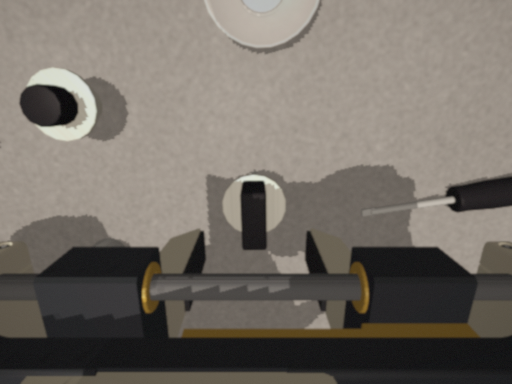

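>>> drive_tool(deltas=[{"hand": -0.3, "tx": 0, "ty": -0.025, "tz": 0.5, "wx": 0, "wy": 0, "wz": 0}, {"hand": -0.3, "tx": 0, "ty": 0, "tz": 0.5, "wx": 0, "wy": 0, "wz": 0}, {"hand": -0.3, "tx": 0, "ty": 0, "tz": 0.35, "wx": 0, "wy": 0, "wz": 0}, {"hand": -0.3, "tx": 0, "ty": 0, "tz": 0.2, "wx": 0, "wy": 0, "wz": 0}, {"hand": -0.3, "tx": 0, "ty": 0, "tz": 0, "wx": 0, "wy": 0, "wz": 0}, {"hand": 0.2, "tx": 0, "ty": 0, "tz": 0, "wx": 0, "wy": 0, "wz": 0}, {"hand": 0.3, "tx": 0, "ty": 0, "tz": 0, "wx": 0, "wy": 0, "wz": 0}, {"hand": 1, "tx": 0, "ty": 0, "tz": 0, "wx": 0, "wy": 0, "wz": 0}, {"hand": 1, "tx": 0, "ty": 0, "tz": 0, "wx": 0, "wy": 0, "wz": 0}, {"hand": 1, "tx": 0, "ty": 0, "tz": 0, "wx": 0, "wy": 0, "wz": 0}, {"hand": 1, "tx": 0, "ty": 0, "tz": 0, "wx": 0, "wy": 0, "wz": 0}, {"hand": 1, "tx": 0, "ty": 0, "tz": 0, "wx": 0, "wy": 0, "wz": 0}, {"hand": 1, "tx": 0, "ty": 0, "tz": 0, "wx": 0, "wy": 0, "wz": 0}, {"hand": 1, "tx": 0, "ty": 0, "tz": 0, "wx": 0, "wy": 0, "wz": 0}])

```text
time: 10.57
tool_pos: [607.5, 172.4, 54.8]
tcp_rot: [3.142, -0.0, -0.254]
contact_force: [-1.2, -0.1, 1.1]
grip_width: 17.8
```

>>> drive_tool(deltas=[{"hand": 1, "tx": 0, "ty": 0, "tz": -0.5, "wx": 0, "wy": 0, "wz": 0}, {"hand": 1, "tx": 0, "ty": 0, "tz": -0.8, "wx": 0, "wy": 0, "wz": 0}, {"hand": 1, "tx": 0, "ty": 0, "tz": -0.8, "wx": 0, "wy": 0, "wz": 0}, {"hand": 1, "tx": 0, "ty": 0, "tz": -0.8, "wx": 0, "wy": 0, "wz": 0}, {"hand": 1, "tx": 0, "ty": 0, "tz": -0.8, "wx": 0, "wy": 0, "wz": 0}, {"hand": 1, "tx": 0, "ty": 0, "tz": -0.3, "wx": 0, "wy": 0, "wz": 0}, {"hand": 1, "tx": 0, "ty": 0, "tz": 0, "wx": 0, "wy": 0, "wz": 0}])

```text
time: 11.15
tool_pos: [609.1, 172.7, 218.6]
tcp_rot: [-3.139, -0.007, -0.254]
contact_force: [0.1, -0.1, -1.5]
grip_width: 18.1
```

>>> drive_tool(deltas=[{"hand": 1, "tx": 0, "ty": 0, "tz": 0, "wx": 0, "wy": 0, "wz": -0.979}, {"hand": 1, "tx": 0, "ty": 0, "tz": 0, "wx": 0, "wy": 0, "wz": -0.979}, {"hand": 1, "tx": 0, "ty": 0, "tz": 0, "wx": 0, "wy": 0, "wz": -0.979}, {"hand": 1, "tx": 0, "ty": 0, "tz": 0, "wx": 0, "wy": 0, "wz": -0.979}, {"hand": 1, "tx": 0, "ty": 0, "tz": 0, "wx": 0, "wy": 0, "wz": -0.979}, {"hand": 1, "tx": 0, "ty": 0, "tz": 0, "wx": 0, "wy": 0, "wz": -0.979}, {"hand": 1, "tx": 0, "ty": 0, "tz": 0, "wx": 0, "wy": 0, "wz": -0.979}, {"hand": 1, "tx": 0, "ty": 0, "tz": 0, "wx": 0, "wy": 0, "wz": -0.979}, {"hand": 1, "tx": 0, "ty": 0, "tz": 0, "wx": 0, "wy": 0, "wz": -0.979}, {"hand": 1, "tx": 0, "ty": 0, "tz": 0, "wx": 0, "wy": 0, "wz": -0.979}, {"hand": 1, "tx": 0, "ty": 0, "tz": 0, "wx": 0, "wy": 0, "wz": -0.979}, {"hand": 1, "tx": 0, "ty": 0, "tz": 0, "wx": 0, "wy": 0, "wz": -0.979}, {"hand": 1, "tx": 0, "ty": 0, "tz": 0, "wx": 0, "wy": 0, "wz": -0.979}, {"hand": 1, "tx": 0, "ty": 0, "tz": 0, "wx": 0, "wy": 0, "wz": -0.979}, {"hand": 1, "tx": 0, "ty": 0, "tz": 0, "wx": 0, "wy": 0, "wz": -0.979}, {"hand": 1, "tx": 0, "ty": 0, "tz": 0, "wx": 0, "wy": 0, "wz": -0.979}, {"hand": 1, "tx": 0, "ty": 0, "tz": 0, "wx": 0, "wy": 0, "wz": -0.979}, {"hand": 1, "tx": 0, "ty": 0, "tz": 0, "wx": 0, "wy": 0, "wz": 0}])

```text
time: 12.65
tool_pos: [606.7, 172.2, 212.4]
tcp_rot: [-3.138, 0.002, 1.201]
contact_force: [-0.2, -0.0, -1.6]
grip_width: 18.0
```

```bash
python3 look.py 8 wrist; python3 - <<'E'
from h import *
o=get_obs();p=o['tool_pos'];y=o['tcp_rot'][2]
d=np.array([537.8,-124.8])-p[:2];print('tx',(d@[np.cos(y),np.sin(y)])/40,'ty',(d@[np.sin(y),-np.cos(y)])/40)
E
```

```text
12.65 [606.7 172.2 212.4] [-3.138e+00  2.000e-03  1.201e+00] [ 0.16  0.56  1.25 -0.    1.34 -1.05] [-0.2 -0.  -1.6] 18.0
tx -7.543072343123659 ty 1.1093919999973063
```

View pics/wrist_8.png

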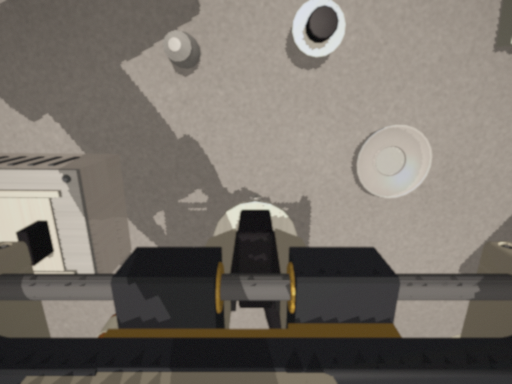

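>>> drive_tool(deltas=[{"hand": 1, "tx": -0.838, "ty": 0.123, "tz": 0, "wx": 0, "wy": 0, "wz": 0}, {"hand": 1, "tx": -0.838, "ty": 0.123, "tz": 0, "wx": 0, "wy": 0, "wz": 0}, {"hand": 1, "tx": -0.838, "ty": 0.123, "tz": 0, "wx": 0, "wy": 0, "wz": 0}, {"hand": 1, "tx": -0.838, "ty": 0.123, "tz": 0, "wx": 0, "wy": 0, "wz": 0}, {"hand": 1, "tx": -0.838, "ty": 0.123, "tz": 0, "wx": 0, "wy": 0, "wz": 0}, {"hand": 1, "tx": -0.838, "ty": 0.123, "tz": 0, "wx": 0, "wy": 0, "wz": 0}, {"hand": 1, "tx": -0.838, "ty": 0.123, "tz": 0, "wx": 0, "wy": 0, "wz": 0}, {"hand": 1, "tx": -0.838, "ty": 0.123, "tz": 0, "wx": 0, "wy": 0, "wz": 0}, {"hand": 1, "tx": -0.838, "ty": 0.123, "tz": 0, "wx": 0, "wy": 0, "wz": 0}, {"hand": 1, "tx": 0, "ty": 0, "tz": 0, "wx": 0, "wy": 0, "wz": 0}, {"hand": 1, "tx": 0, "ty": 0, "tz": 0, "wx": 0, "wy": 0, "wz": 0}, {"hand": 1, "tx": 0, "ty": 0, "tz": 0, "wx": 0, "wy": 0, "wz": 0}])

```text
time: 13.7
tool_pos: [538.7, -124.3, 214.1]
tcp_rot: [-3.14, -0.0, 1.196]
contact_force: [0.8, -0.9, -2.0]
grip_width: 18.0
```

```bash
python3 look.py 9 wrist scene top;python3 - <<'E'
import cv2
I=cv2.imread('pics/scene_9.png');cv2.imwrite('pics/s9z.png',cv2.resize(I[150:270,160:290],None,fx=5,fy=5,interpolation=cv2.INTER_CUBIC))
E
```

```text
13.7 [ 538.7 -124.3  214.1] [-3.14  -0.     1.196] [-0.37  0.42  1.49  0.    1.24 -1.56] [ 0.8 -0.9 -2. ] 18.0
```

View pics/wrist_9.png

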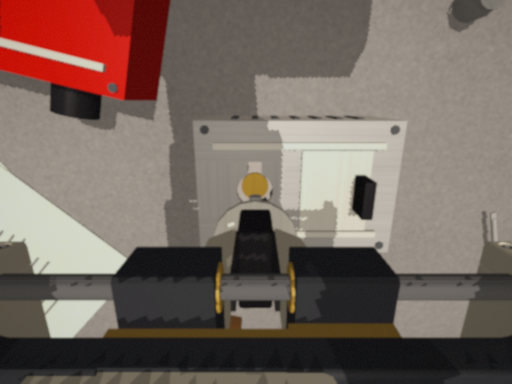

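View pics/s9z.png

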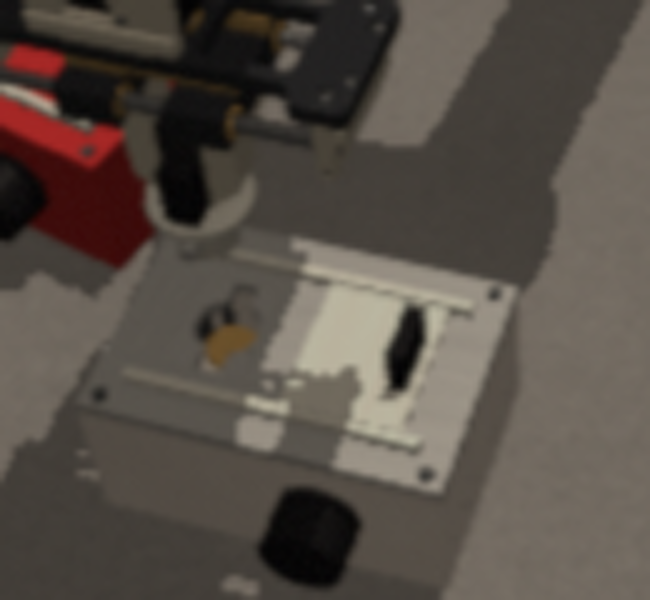

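```bash
python3 - <<'E'
import cv2
I=cv2.imread('pics/wrist_9.png');cv2.imwrite('pics/w9z.png',cv2.resize(I[110:260,185:415],None,fx=3.4,fy=3.4,interpolation=cv2.INTER_CUBIC))
E
```

```text
(no output)
```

View pics/w9z.png

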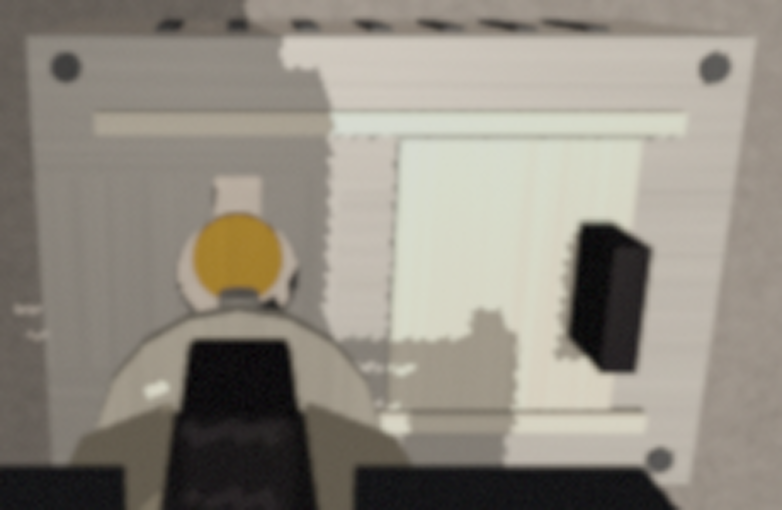

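```bash
python3 - <<'E'
from h import *
import pickle
m=pickle.load(open('pics/wrist_9.pkl','rb'))
g=lambda x,y:(185+x/3.4,110+y/3.4)
for nm,p,z in [('slotL',(214,177),90),('slotR',(262,177),90),('holeL',(177,270),90),('holeR',(299,270),90),
  ('cTL',(27,37),90),('cTR',(755,37),90),('cBR',(690,484),90),
  ('flL',(103,410),194.5),('flR',(378,410),194.5),('flTop',(240,310),194.5),('flTopB',(240,310),189.5)]:
    P=onz(m,*g(*p),z);d=P[:2]-[553,-86];print(nm,np.round(P[:2],1),'lh',np.round([d@[.931,-.365],d@[.365,.931]],1))
R=cv2.Rodrigues(m['rvec'])[0];print(-R.T@m['tvec'])
d=np.array([538.7,-124.3])-[553,-86];print('tcp lh',d@[.931,-.365],d@[.365,.931])
E
```

```text
slotL [ 510.3 -119.8] lh [-27.4 -47.1]
slotR [ 515.1 -107.7] lh [-27.4 -34.1]
holeL [ 530.9 -139.3] lh [ -1.1 -57.6]
holeR [ 543.4 -107.6] lh [ -1.1 -23.6]
cTL [ 458.2 -151.3] lh [-64.4 -95.4]
cTR [527.6  25. ] lh [-64.2  94. ]
cBR [648.9 -22. ] lh [66.  94.6]
flL [ 523.5 -143.9] lh [ -6.3 -64.7]
flR [541.5 -98.3] lh [ -6.2 -15.7]
flTop [ 514.9 -114.3] lh [-25.1 -40.3]
flTopB [ 516.5 -114.9] lh [-23.4 -40.3]
[462.61507019 -94.17409822 358.06582431]
tcp lh 0.6662000000000395 -40.87679999999998
```

>>> drive_tool(deltas=[{"hand": 1, "tx": -0.008, "ty": -0.025, "tz": 0.4, "wx": 0, "wy": 0, "wz": 0}, {"hand": 1, "tx": 0, "ty": 0, "tz": 0.5, "wx": 0, "wy": 0, "wz": 0}, {"hand": 1, "tx": 0, "ty": 0, "tz": 0.4, "wx": 0, "wy": 0, "wz": 0}, {"hand": 1, "tx": 0, "ty": 0, "tz": 0.25, "wx": 0, "wy": 0, "wz": 0}, {"hand": 1, "tx": 0, "ty": 0, "tz": 0, "wx": 0, "wy": 0, "wz": 0}, {"hand": 1, "tx": 0, "ty": 0, "tz": 0, "wx": 0, "wy": 0, "wz": 0}, {"hand": 1, "tx": 0, "ty": 0, "tz": 0, "wx": 0, "wy": 0, "wz": 0}])

```text
time: 14.43
tool_pos: [538.6, -124.5, 153.7]
tcp_rot: [3.14, 0.0, 1.199]
contact_force: [-0.0, -0.7, -2.2]
grip_width: 17.8
```

```bash
python3 look.py 10 wrist scene;python3 - <<'E'
import cv2
I=cv2.imread('pics/scene_10.png');cv2.imwrite('pics/s10z.png',cv2.resize(I[170:250,170:270],None,fx=6,fy=6,interpolation=cv2.INTER_CUBIC))
E
```

```text
14.4333 [ 538.6 -124.5  153.7] [3.14  0.    1.199] [-0.37  0.47  1.57 -0.    1.09 -1.56] [-0.  -0.7 -2.2] 17.8
```

View pics/wrist_10.png

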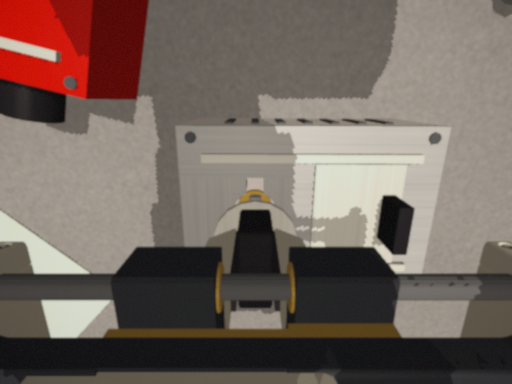

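View pics/s10z.png

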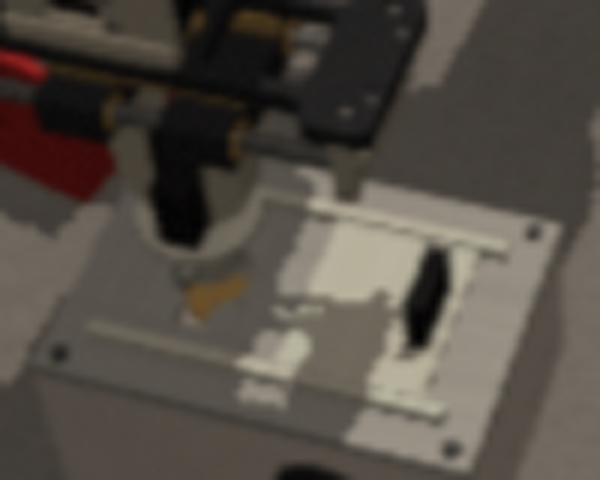

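>>> drive_tool(deltas=[{"hand": 1, "tx": 0, "ty": -0.012, "tz": 0.1, "wx": 0, "wy": 0, "wz": 0}, {"hand": 1, "tx": 0, "ty": 0, "tz": 0.1, "wx": 0, "wy": 0, "wz": 0}, {"hand": 1, "tx": 0, "ty": 0, "tz": 0.1, "wx": 0, "wy": 0, "wz": 0}, {"hand": 1, "tx": 0, "ty": 0, "tz": 0.05, "wx": 0, "wy": 0, "wz": 0}, {"hand": 1, "tx": 0, "ty": 0, "tz": 0, "wx": 0, "wy": 0, "wz": 0}, {"hand": 1, "tx": 0, "ty": 0, "tz": 0, "wx": 0, "wy": 0, "wz": 0}])

```text
time: 15.03
tool_pos: [537.3, -124.5, 138.5]
tcp_rot: [-3.141, 0.0, 1.198]
contact_force: [-0.2, -0.8, -1.3]
grip_width: 17.8
```

>>> drive_tool(deltas=[{"hand": 1, "tx": 0, "ty": 0, "tz": 0.075, "wx": 0, "wy": 0, "wz": 0}, {"hand": 1, "tx": 0, "ty": 0, "tz": 0.075, "wx": 0, "wy": 0, "wz": 0}, {"hand": 1, "tx": 0, "ty": 0, "tz": 0.075, "wx": 0, "wy": 0, "wz": 0}, {"hand": 1, "tx": 0, "ty": 0, "tz": 0, "wx": 0, "wy": 0, "wz": 0}, {"hand": 1, "tx": 0, "ty": 0, "tz": 0, "wx": 0, "wy": 0, "wz": 0}])

```text
time: 15.45
tool_pos: [537.3, -124.4, 129.5]
tcp_rot: [-3.141, 0.0, 1.198]
contact_force: [-0.1, -0.2, -1.2]
grip_width: 17.9
```

>>> drive_tool(deltas=[{"hand": 1, "tx": 0, "ty": 0, "tz": 0.075, "wx": 0, "wy": 0, "wz": 0}, {"hand": 1, "tx": 0, "ty": 0, "tz": 0.075, "wx": 0, "wy": 0, "wz": 0}, {"hand": 1, "tx": 0, "ty": 0, "tz": 0.075, "wx": 0, "wy": 0, "wz": 0}, {"hand": 1, "tx": 0, "ty": 0, "tz": 0.05, "wx": 0, "wy": 0, "wz": 0}, {"hand": 1, "tx": 0, "ty": 0, "tz": 0, "wx": 0, "wy": 0, "wz": 0}, {"hand": 1, "tx": 0, "ty": 0, "tz": 0, "wx": 0, "wy": 0, "wz": 0}])

```text
time: 15.95
tool_pos: [537.7, -124.6, 119.1]
tcp_rot: [3.141, 0.0, 1.198]
contact_force: [-1.6, 0.3, 5.7]
grip_width: 18.2
```

>>> drive_tool(deltas=[{"hand": 1, "tx": 0, "ty": 0, "tz": 0.06, "wx": 0, "wy": 0, "wz": 0}, {"hand": 1, "tx": 0, "ty": 0, "tz": 0.06, "wx": 0, "wy": 0, "wz": 0}, {"hand": 1, "tx": 0, "ty": 0, "tz": 0, "wx": 0, "wy": 0, "wz": 0}, {"hand": 1, "tx": 0, "ty": 0, "tz": 0, "wx": 0, "wy": 0, "wz": 0}])

```text
time: 16.28
tool_pos: [537.8, -124.6, 114.8]
tcp_rot: [3.14, 0.0, 1.198]
contact_force: [-2.6, 0.4, 8.1]
grip_width: 18.0
```

>>> drive_tool(deltas=[{"hand": 1, "tx": 0, "ty": 0, "tz": 0.04, "wx": 0, "wy": 0, "wz": 0}, {"hand": 1, "tx": 0, "ty": 0, "tz": 0, "wx": 0, "wy": 0, "wz": 0}, {"hand": 1, "tx": 0, "ty": 0, "tz": 0, "wx": 0, "wy": 0, "wz": 0}])

```text
time: 16.53
tool_pos: [537.8, -124.7, 114.6]
tcp_rot: [3.139, 0.0, 1.198]
contact_force: [-6.8, 0.6, 18.7]
grip_width: 17.3
```

Flange is on the face: contact force jumped at TCP z 114.6. Next is the clockwise twist (wz positive, tool z points down).

>>> drive_tool(deltas=[{"hand": 1, "tx": 0, "ty": 0, "tz": 0, "wx": 0, "wy": 0, "wz": 0.5}, {"hand": 1, "tx": 0, "ty": 0, "tz": 0, "wx": 0, "wy": 0, "wz": 0.5}, {"hand": 1, "tx": 0, "ty": 0, "tz": 0, "wx": 0, "wy": 0, "wz": 0.5}, {"hand": 1, "tx": 0, "ty": 0, "tz": 0, "wx": 0, "wy": 0, "wz": 0.5}, {"hand": 1, "tx": 0, "ty": 0, "tz": 0, "wx": 0, "wy": 0, "wz": 0.5}, {"hand": 1, "tx": 0, "ty": 0, "tz": 0, "wx": 0, "wy": 0, "wz": 0.5}])

```text
time: 17.03
tool_pos: [538.5, -125.2, 114.7]
tcp_rot: [3.137, -0.0, 0.935]
contact_force: [-3.2, -1.1, 16.2]
grip_width: 18.0
```

```bash
python3 -c "
from plant import *
o=get_obs();print(o['contact_force'],o['moment'],o['tool_pos'],o['tcp_rot'])"
```

```text
[-3.2082906  -1.08689381 16.16493005] [0.00519644 0.57532706 0.10598907] [ 538.54116317 -125.22211277  114.72590052] [ 3.13708128e+00 -4.65866184e-04  9.34521315e-01]
```

Turning freely (small moment). Continuing with the remaining 75°.

>>> drive_tool(deltas=[{"hand": 1, "tx": 0, "ty": 0, "tz": 0, "wx": 0, "wy": 0, "wz": 0.7}, {"hand": 1, "tx": 0, "ty": 0, "tz": 0, "wx": 0, "wy": 0, "wz": 0.7}, {"hand": 1, "tx": 0, "ty": 0, "tz": 0, "wx": 0, "wy": 0, "wz": 0.7}, {"hand": 1, "tx": 0, "ty": 0, "tz": 0, "wx": 0, "wy": 0, "wz": 0.7}, {"hand": 1, "tx": 0, "ty": 0, "tz": 0, "wx": 0, "wy": 0, "wz": 0.7}, {"hand": 1, "tx": 0, "ty": 0, "tz": 0, "wx": 0, "wy": 0, "wz": 0.7}, {"hand": 1, "tx": 0, "ty": 0, "tz": 0, "wx": 0, "wy": 0, "wz": 0.7}, {"hand": 1, "tx": 0, "ty": 0, "tz": 0, "wx": 0, "wy": 0, "wz": 0.7}, {"hand": 1, "tx": 0, "ty": 0, "tz": 0, "wx": 0, "wy": 0, "wz": 0.7}, {"hand": 1, "tx": 0, "ty": 0, "tz": 0, "wx": 0, "wy": 0, "wz": 0.7}])

```text
time: 17.87
tool_pos: [538.7, -125.6, 114.7]
tcp_rot: [3.137, -0.003, 0.323]
contact_force: [-2.8, -2.6, 17.1]
grip_width: 17.6
```

>>> drive_tool(deltas=[{"hand": 1, "tx": 0, "ty": 0, "tz": 0, "wx": 0, "wy": 0, "wz": 0.68}, {"hand": 1, "tx": 0, "ty": 0, "tz": 0, "wx": 0, "wy": 0, "wz": 0.68}, {"hand": 1, "tx": 0, "ty": 0, "tz": 0, "wx": 0, "wy": 0, "wz": 0.68}, {"hand": 1, "tx": 0, "ty": 0, "tz": 0, "wx": 0, "wy": 0, "wz": 0.68}, {"hand": 1, "tx": 0, "ty": 0, "tz": 0, "wx": 0, "wy": 0, "wz": 0.68}, {"hand": 1, "tx": 0, "ty": 0, "tz": 0, "wx": 0, "wy": 0, "wz": 0.68}, {"hand": 1, "tx": 0, "ty": 0, "tz": 0, "wx": 0, "wy": 0, "wz": 0.68}, {"hand": 1, "tx": 0, "ty": 0, "tz": 0, "wx": 0, "wy": 0, "wz": 0.68}, {"hand": 1, "tx": 0, "ty": 0, "tz": 0, "wx": 0, "wy": 0, "wz": 0.68}, {"hand": 1, "tx": 0, "ty": 0, "tz": 0, "wx": 0, "wy": 0, "wz": 0.68}, {"hand": 1, "tx": 0, "ty": 0, "tz": 0, "wx": 0, "wy": 0, "wz": 0.68}, {"hand": 1, "tx": 0, "ty": 0, "tz": 0, "wx": 0, "wy": 0, "wz": 0.68}, {"hand": 1, "tx": 0, "ty": 0, "tz": 0, "wx": 0, "wy": 0, "wz": 0}, {"hand": 1, "tx": 0, "ty": 0, "tz": 0, "wx": 0, "wy": 0, "wz": 0}, {"hand": 1, "tx": 0, "ty": 0, "tz": 0, "wx": 0, "wy": 0, "wz": 0}])

```text
time: 19.12
tool_pos: [538.7, -125.5, 114.7]
tcp_rot: [3.141, -0.005, -0.387]
contact_force: [-2.4, -1.1, 16.2]
grip_width: 17.7
```

```bash
python3 look.py 11 wrist scene;python3 - <<'E'
import cv2
I=cv2.imread('pics/scene_11.png');cv2.imwrite('pics/s11z.png',cv2.resize(I[150:270,160:290],None,fx=5,fy=5,interpolation=cv2.INTER_CUBIC))
E
```

```text
19.1167 [ 538.7 -125.5  114.7] [ 3.141 -0.005 -0.387] [-0.37  0.52  1.62 -0.    1.    0.02] [-2.4 -1.1 16.2] 17.7
```

View pics/wrist_11.png

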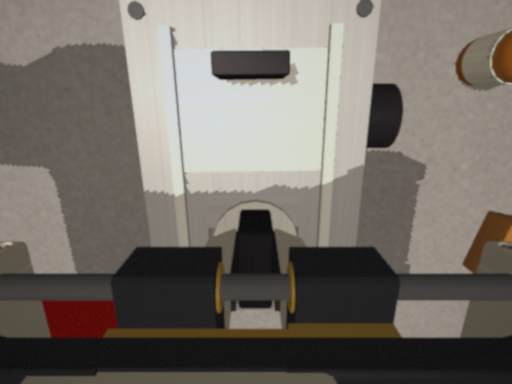

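View pics/s11z.png

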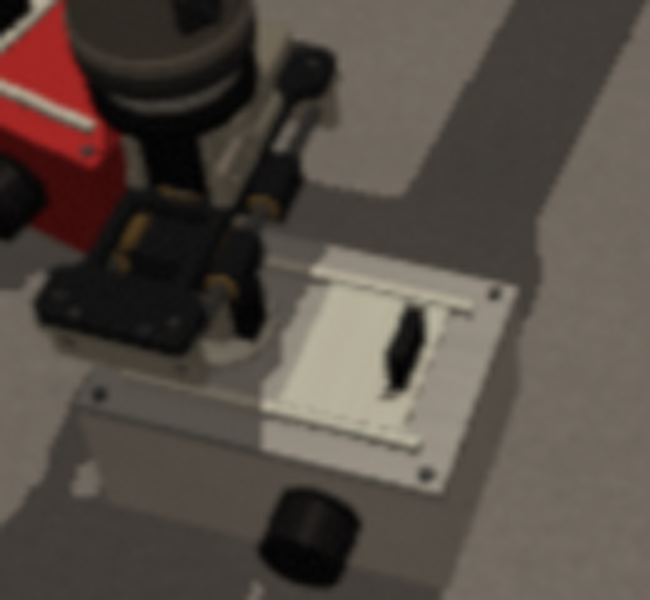

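>>> drive_tool(deltas=[{"hand": 1, "tx": 0, "ty": 0, "tz": 0.025, "wx": 0, "wy": 0, "wz": 0}, {"hand": 1, "tx": 0, "ty": 0, "tz": 0, "wx": 0, "wy": 0, "wz": 0}, {"hand": 1, "tx": 0, "ty": 0, "tz": 0, "wx": 0, "wy": 0, "wz": 0}, {"hand": 1, "tx": 0, "ty": 0, "tz": 0, "wx": 0, "wy": 0, "wz": 0}, {"hand": 1, "tx": 0, "ty": 0, "tz": 0, "wx": 0, "wy": 0, "wz": 0}, {"hand": 1, "tx": 0, "ty": 0, "tz": 0, "wx": 0, "wy": 0, "wz": 0}])

```text
time: 19.72
tool_pos: [538.7, -125.5, 114.7]
tcp_rot: [3.141, -0.005, -0.387]
contact_force: [-5.2, -1.9, 23.5]
grip_width: 17.8
```

The TCP stayed at z 114.7 while the force rose to 23.5 N, so the flange is hard on the face. Handing in.

```bash
python3 -c "
from plant import *
print(close_job())"
```

```text
the job is handed in; nothing more can be done
None
```

I opened the shutter, fitted the winged lamp holder and twisted it a quarter turn clockwise. I handed in at about 19.7 s of the 64 s allowed, still gripping the holder and pressing it down.

**Shutter:** I slid it by its tab about 58 mm until it stalled at the end stop at about 21 N, then let go. It was still open in the last wrist and scene pictures.

**Holder:** It went into the socket with no noticeable side force until the plunger spring took load. The flange came down on the face at TCP z ≈ 114.7 mm, about where I expected it (114.8 mm). The twist measured about 91° clockwise (yaw 1.198 to -0.387 rad).

**Last checks:**
- Extra downward push raised the vertical force from 16 to 23.5 N without the TCP sinking, so the flange is hard on the face.
- The finger opening was 17.8 mm on the 18 mm wing.
- I touched none of the other things on the bench.

**Disagreements and errors:**
- The two wrist views of the socket differed by about 1 mm, so I used their mean. The fit was free.
- My first two move calls were refused because their rows lacked some keys. Nothing moved.
- I could not see the pins under the plate, so their position there rests on the measured turn and the force readings.

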